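# Set the kick leg of a board stand and hold the board plumb

### The job

The circuit-board frame leans back on the rests of its stand, free to swing on its hubs. With the frame still leaning there, flip its kick leg down over centre so that it drops fully down; then take the frame by the black handle on top, swing it upright and finish while still holding it upright by that handle, so that a colleague could tighten the hubs. Let go of nothing at the end, and leave the meter, tape roll and screwdriver where they are.

Things in the scene. Friction and masses are not known exactly. Their poses are not given: they have to be found in the camera images.
- stand: Stand, fixed to the bench: steel base plate 210 x 270 x 12 mm (local x -95 to +115, y +-135 mm), two hub blocks at y = +-122 mm (57 mm high), two rubber-tipped rest posts 96 mm high at x = -50, y = +-85 mm. Origin on the bench surface, straight below the frame's hinge axis; local y lies along that axis, local +x is the side of the kick leg, z up.
- hinge (a point): Middle of the frame's hinge axis, 40 mm above the bench over the stand's origin; the axis runs along the stand's y. The frame on it: aluminium surround 210 mm wide (along y), 14 mm thick, 165 mm high above the hinge, with a circuit board, and a heat sink standing out 36 mm from its +x face at negative y; about 1 kg in all.
- frame: Board frame. Origin on the hinge axis, z along the frame upwards, y along the hinge, x its thickness; pitch about y: 0 = upright, negative = leaning to the stand's -x side. Starts at about -0.5 (stop, on the rests), can go to +0.35. Almost free: let go upright it tips to +x, where the lowered leg catches it at about +0.2; let go well short of upright it falls back. Takes 1 to 2 N at the handle.
- handle (a point): Black round bar, 20 mm in diameter, 130 mm long along the stand's y, on two posts on top of the frame; 32 mm free space below it. Point at the middle of the bar, 207 mm from the hinge axis. Straight above the hinge when the frame is upright. As the bar is round it can turn between fingers that pinch it from above.
- leg (a joint): Swing of the kick leg on the frame, rad: 0 = folded up (stop; it points up along the frame, 30 degrees past straight up towards the stand's -y), 0.52 = straight up (dead centre), 2.09 = along +y, 3.49 = fully down (stop, 10 degrees short of straight down). It swings freely and its weighted foot makes it fall to the stop on its side of dead centre. Pushing it over takes about 0.5 N at the foot.
- pivot (a point): On the kick leg's pivot axis (parallel to the frame's thickness, frame x), 105 mm from the hinge axis, 12 mm off the frame's middle plane, at the middle of the frame's width.
- foot (a point): Centre of the leg's weighted rubber foot: a cylinder 20 mm in diameter and 34 mm long, lying along the frame's thickness (frame x), standing 75 mm out from the frame's middle plane on the +x side, 105 mm from the pivot axis. Folded up, it stands clear about as high as the handle; it swings over towards +y, in a plane parallel to the frame, and down to the base.
- meter: Bystander: grey hand-held meter lying flat, 85 x 170 x 36 mm. Origin under its centre.
- tape_roll: Bystander: roll of tape lying flat, 90 mm across, 28 mm high. Origin under its centre.
- screwdriver: Bystander: screwdriver lying on the bench, 190 mm long. Origin under its middle, blade towards its +x.

How it is judged:
On the way, in this order (a step that is already met when the one before it is completed fails the run):
1. the kick leg is fully down while the frame still leans on its rests (value of joint leg above 3.3 rad and angle between frame's own z axis and vertical above 0.3 rad), for 0.2 s.
2. the frame is upright, held by its handle (angle between frame's own z axis and vertical below 0.08 rad and contact force between the fingers and frame above 0.3 N and distance between the grasp point and handle below 0.09 m), for 0.2 s.
At the end, for the whole second after the job is handed in: Kick leg fully down (joint above 3.3 rad), frame upright within 0.08 rad and at rest, with the fingers at the handle (TCP within 90 mm of its middle) and bearing on the frame with over 0.3 N through the last second (all of step 2 and value of joint leg above 3.3 rad and angular speed of frame below 0.1 rad/s); the arm keeps its last pose, push and grip.
It fails at once if a bystander is shifted by more than 30 mm (distance of any of meter, tape_roll, screwdriver from where it was at the start of the episode above 0.03 m).
It also fails if it takes over 48 s, if anything falls off the work surface, if the arm or the gripper's body presses on something with over 40 N, if the wrist force passes 120 N, or if a joint passes its speed limit or range.

### The arm

A 6-joint arm with a two-finger parallel gripper is mounted at the origin on the work surface. World frame = base frame: x ahead of the robot, y to its left, z up, the work surface at z = 0. Lengths are in m, angles in rad, forces in N, time in s.
With the tool pointing down it reaches from about 0.375 to 0.975 m from the base axis. Payload 3.8 kg.
Tool frame: the origin (TCP) lies between the finger pads, 19 mm behind the fingertips; this is the grasp point; z points along the fingers, y is the direction in which the jaws open and shut (so a half turn about z gives the same grasp; the last joint's range is limited). The gripper opens to 88 mm and grips with 3 to 60 N. Pads are 18 mm wide; open, the fingers measure 123 mm over their backs; the gripper's body (75 mm by 187 mm) begins 45 mm behind the grasp point.
Start: joints at [-0.037, 0.264, 1.604, -0, 1.274, -0.037], TCP at [0.675, -0, 0.257] pointing down, gripper open.
Joint ranges: [-2.63, 2.63], [-0.94, 2.18], [0.31, 2.57], [-1.31, 4.45], [0, 2.66], [-2.55, 2.55]. Speed limits (rad/s): [2.57, 2.57, 3.14, 3.14, 3.14, 3.14].

### API

Orientations are given as [roll, pitch, yaw] about the fixed x, y, z axes, in that order (R = Rz(yaw) Ry(pitch) Rx(roll)).
In Python, from plant import * gives the robot as it stands.
- The arm moves only by the tool send_rows, never from a script. Its argument "targets" is a list of rows, each an object with "rotation": the turn, a rotation vector about the tool's x, y, z in degrees, a list of three; "translation": the shift along the tool's x, y, z in m, a list of three; "claw": the opening, from 0 (shut) to 1 (fully open). A call has 1 to 12 rows; each row is the pose to reach, as a shift and turn from the pose measured when the call began, along the tool's axes at that moment; what a row does not reach only later rows make up. A row lasts 1/8 s, in which the tool goes at most 62.5 mm and 10.7 degrees, less where a joint would pass 70% of its speed; a pose out of reach is approached as far as the arm can. A call with a gripper value outside its range is refused whole. The fingers move at their own pace and stop on an object; the grip force is fixed at half the most. Time passes only in rows, so rows that repeat a pose let the fingers close. It gives the time, the measured TCP pose, the force and the opening at its end, in the units of the state.
- read_state(): the state, without advancing time (a new reading comes with each control period).
- capture(name): name is "scene" or "side" or "wrist"; returns a dict with "image" (480x640x3 uint8, blue, green, red), "z_map" (480x640 float32, m along the optical axis (not along the pixel's ray), 0 where there is no reading), "camera_matrix" (3x3 intrinsics, pixels), "xyz" and "rotation" of the camera in the world; the wrist camera has in their place "mount" (4x4, takes a point from camera to tool coordinates, whose origin is the TCP and whose axes are the flange's). Camera axes: x right, y up, looking along -z (the intrinsics and any distortion apply to the point x, -y, -z); pixel columns grow to the right and rows downward; lengths in m; the calibration is good to about 2 mm. The wrist camera is an equidistant fisheye: a pixel r from the principal point sees the ray r / f radians off the axis. A picture is of the moment at which its call begins: read the wrist's pose just before it.
- sign_off(): hands the job in, once; it reports no verdict.
The state is a dict: "time": time; "q": joint angles; "joint_velocities": joint speeds; "joint_efforts": joint torques, N m; "position": TCP position; "ee_rot": TCP orientation; "wrist_force": force on the tool from outside, world axes, zero at the start; "ft_torque": the same for the moment, N m; "width": finger opening in m.
Only numpy, scipy, OpenCV 4.12 (cv2) and the standard library are available. Lean on these libraries where they do the work, as an engineer would, in place of code of your own. Each camera call takes 0.05 s, during which the arm holds its last target. There are 200 camera calls.

## Working session

There is one attempt and no reset: what is moved stays moved. The work goes in short steps, Python scripts to look and compute and a tool call to move; the robot and the scene stay as the last step left them, time stands still between calls to the robot, and variables do not carry over. Pictures are saved under pics/ and viewed, on a budget of 10 in all, crops included, one or two more only if the job needs it, and the job is handed in when it is done.

Besides the shell and the picture viewer there is one more tool, called as name(argument=value, ...) on one line, values as JSON. send_rows: Moves the arm, as the interface text tells. Its arguments: {"type":"object","properties":{"targets":{"type":"array","items":{"type":"object","properties":{"rotation":{"type":"array","items":{"type":"number"}},"translation":{"type":"array","items":{"type":"number"}},"claw":{"type":"number"}}}}},"required":["targets"]}

```bash
mkdir -p pics; ls; cat > h.py <<'E'
from plant import *
import numpy as np, cv2
from scipy.spatial.transform import Rotation as R
def cloud(c):
    K=c["camera_matrix"];K=np.array(K);d=c["z_map"]
    v,u=np.mgrid[0:480,0:640]
    P=np.stack([(u-K[0,2])/K[0,0]*d,-(v-K[1,2])/K[1,1]*d,-d],-1)
    Rm=np.array(c["rotation"])
    if Rm.shape!=(3,3): Rm=R.from_euler('xyz',Rm).as_matrix()
    return P@Rm.T+np.array(c["xyz"])
E
python3 - <<'E'
from h import *
print(read_state())
for n in ("scene","side"):
    c=capture(n); cv2.imwrite(f"pics/{n}0.png",c["image"]); np.savez(f"{n}0.npz",**c)
    print(n,c["camera_matrix"],c["xyz"],c["rotation"],[k for k in c], (c["z_map"]>0).mean())
E
```

```text
pics
{'time': 0.0, 'q': array([-3.68992985e-02,  2.64745412e-01,  1.60533971e+00,  2.18976304e-05,
        1.27370267e+00, -3.68807943e-02]), 'joint_velocities': array([0.00043854, 0.00031238, 0.00096211, 0.00075561, 0.00104812,
       0.00073088]), 'joint_efforts': array([-9.59501231e-04, -5.02113855e+01, -3.56871557e+01,  7.25938403e-02,
        2.92220683e-02, -1.93505334e-04]), 'position': array([6.74343569e-01, 2.95949327e-05, 2.56111692e-01]), 'ee_rot': array([-3.13939978e+00, -1.01849997e-04,  1.57077128e+00]), 'wrist_force': array([-0.21237278,  0.55030505,  0.61441871]), 'ft_torque': array([0.02927266, 0.01042524, 0.0126795 ]), 'width': 0.08809585329003415}
scene [[552.8661478    0.         320.79655608]
 [  0.         552.8661478  244.55720518]
 [  0.           0.           1.        ]] [ 1.46336291 -0.31533888  0.99641508] [0.86500294 0.00431833 1.13690884] ['image', 'z_map', 'camera_matrix', 'xyz', 'rotation'] 0.9776790364583333
side [[540.6353967    0.         320.75540929]
 [  0.         540.6353967  247.54059706]
 [  0.           0.           1.        ]] [0.42513624 0.79550907 1.08235539] [ 0.70125292  0.00669246 -2.90662841] ['image', 'z_map', 'camera_matrix', 'xyz', 'rotation'] 0.9961263020833333
```

View pics/scene0.png

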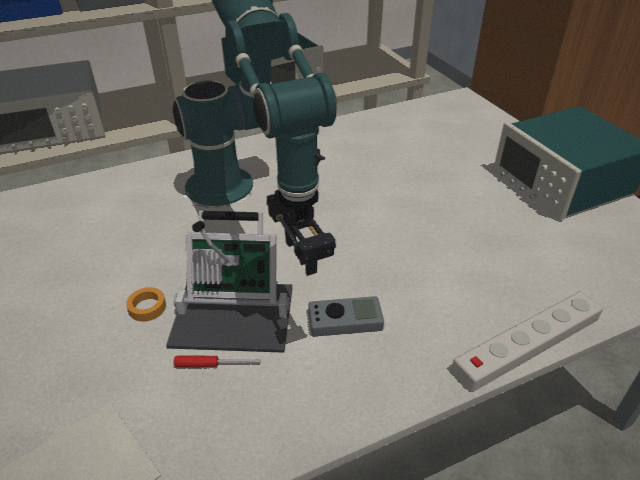

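View pics/side0.png

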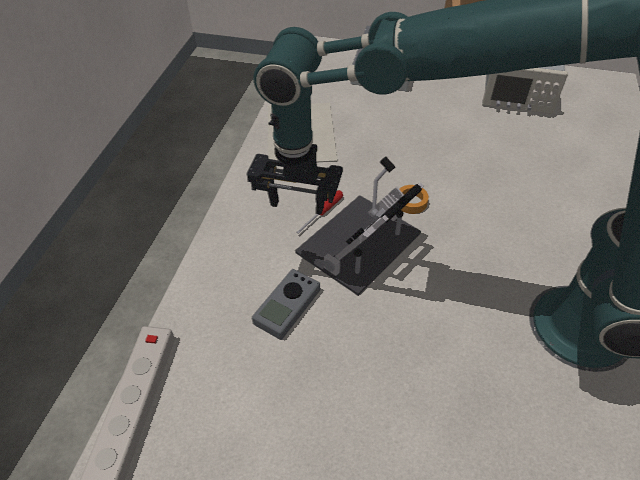

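The scene view shows the frame leaning towards the robot. The handle bar runs (204,214)-(258,216), the foot is at (198,227) and the base plate spans about (168..292, 284..349). The meter is at (345,315), the tape at (146,304) and the screwdriver at (215,361). The side view shows the foot at (387,163) and the handle end near (417,190).

```bash
python3 - <<'E'
from h import *
S={n:dict(np.load(f"{n}0.npz")) for n in("scene","side")}
for n,c in S.items():
    P=cloud(c); im=c["image"].astype(int)
    c["P"]=P
    Z=P[...,2]; print(n,"bench z",np.median(Z[400:,200:300]) if n=="scene" else np.median(Z[400:,250:400]))
c=S["scene"];P=c["P"];g=c["image"].max(-1)
# plate
m=(abs(P[...,2]-.012)<.006)&(g<95); m[:270]=0;m[360:]=0;m[:,:150]=0;m[:,305:]=0
q=P[m][:,:2]; r=cv2.minAreaRect(q.astype(np.float32)*1000); print("scene plate",m.sum(),r,cv2.boxPoints(r))
c2=S["side"];P2=c2["P"];g2=c2["image"].max(-1)
m2=(abs(P2[...,2]-.012)<.006)&(g2<95); m2[:190]=0;m2[300:]=0;m2[:,:290]=0;m2[:,430:]=0
r=cv2.minAreaRect(P2[m2][:,:2].astype(np.float32)*1000); print("side plate",m2.sum(),r,cv2.boxPoints(r))
both=np.vstack([q,P2[m2][:,:2]]).astype(np.float32)*1000
r=cv2.minAreaRect(both);print("both",r)
# handle: dark, z .18-.26
for n,(a,b,cc,d) in {"scene":(205,225,200,265),"side":(180,205,395,430)}.items():
    p=S[n]["P"][a:b,cc:d].reshape(-1,3); gg=S[n]["image"][a:b,cc:d].max(-1).ravel()
    k=(gg<60)&(p[:,2]>.17)&(p[:,2]<.3); p=p[k]; print(n,"handle",k.sum(),p.mean(0),p.min(0),p.max(0))
    v=np.linalg.svd(p-p.mean(0))[2][0];print(v, np.ptp((p-p.mean(0))@v))
for n,(a,b,cc,d) in {"scene":(218,236,188,210),"side":(153,175,376,398)}.items():
    p=S[n]["P"][a:b,cc:d].reshape(-1,3); gg=S[n]["image"][a:b,cc:d].max(-1).ravel()
    k=(gg<70)&(p[:,2]>.12); p=p[k]; print(n,"foot",k.sum(),np.median(p,0),p.min(0),p.max(0))
E
```

```text
scene bench z 0.0007489988720514873
side bench z -0.0004921954712264753
scene plate 5185 ((553.89599609375, -151.77658081054688), (361.8372497558594, 213.8115997314453), 65.61638641357422) [[ 381.83484  -272.42218 ]
 [ 576.5748   -360.693   ]
 [ 725.95715   -31.130981]
 [ 531.21716    57.13983 ]]
side plate 5140 ((562.098876953125, -149.83700561523438), (472.52203369140625, 248.4886932373047), 62.49887466430664) [[ 342.7966    -302.0291   ]
 [ 563.20654   -416.77277  ]
 [ 781.4011       2.3551025]
 [ 560.9912     117.098755 ]]
both ((562.098876953125, -149.83700561523438), (472.52203369140625, 248.4886932373047), 62.49887466430664)
scene handle 487 [ 0.46153159 -0.08686937  0.2279305 ] [ 0.42701784 -0.16244254  0.21277752] [ 0.51190578 -0.02687867  0.26473411]
[ 0.40721632  0.91301037 -0.02422663] 0.1273474269205777
side handle 221 [ 0.44177915 -0.09939171  0.22833233] [ 0.41728225 -0.13982339  0.21886486] [ 0.46815577 -0.06116938  0.23390159]
[0.48927604 0.87162035 0.02978127] 0.08692242783038873
scene foot 105 [ 0.51249779 -0.16611728  0.25953681] [ 0.43004191 -0.17956548  0.21277752] [ 0.5250218  -0.12834559  0.27122148]
side foot 118 [ 0.50295867 -0.15852113  0.25783406] [ 0.42513624 -0.1731245   0.24586263] [0.51983634 0.79550907 1.08235539]
```

```bash
python3 - <<'E'
from h import *
acc=np.zeros((300,300),np.uint8) # 2mm; x .35-.95, y -.45-.15
hp=[]
for n in("scene","side"):
    c=dict(np.load(f"{n}0.npz"));P=cloud(c);g=c["image"].max(-1)
    k=(abs(P[...,2]-.0115)<.005)&(g<95)
    i=((P[k][:,0]-.35)/.002).astype(int);j=((P[k][:,1]+.45)/.002).astype(int)
    ok=(i>=0)&(i<300)&(j>=0)&(j<300);acc[i[ok],j[ok]]=255
    hp.append(P)
m=cv2.morphologyEx(acc,cv2.MORPH_CLOSE,np.ones((5,5)));m=cv2.morphologyEx(m,cv2.MORPH_OPEN,np.ones((13,13)))
cs,_=cv2.findContours(m,cv2.RETR_EXTERNAL,cv2.CHAIN_APPROX_NONE)
for ct in sorted(cs,key=cv2.contourArea)[::-1][:2]:
    r=cv2.minAreaRect(ct); b=cv2.boxPoints(r)
    print(cv2.contourArea(ct)*4e-6,[x*.002 for x in r[1]],r[2]); print(np.c_[b[:,1]*.002+.35,b[:,0]*.002-.45])
big=np.zeros((600,900),np.uint8);big[:,:300]=cv2.resize(acc,(300,300)).repeat(2,0)[:600]*0 if 0 else 0
big[:300,:300]=acc;big[:300,300:600]=m;cv2.imwrite("pics/top.png",cv2.resize(big[:300,:600],(800,400),interpolation=0))
# meter etc positions
c=dict(np.load("scene0.npz"));P=cloud(c)
for nm,(u,v) in dict(meter=(345,315),tape=(132,304),scr=(195,361),hsk=(205,270)).items(): print(nm,P[v,u])
E
```

```text
0.053578 [0.2775594177246094, 0.21657968139648437] 27.216110229492188
[[ 0.5861201  -0.30343315]
 [ 0.3935184  -0.20438084]
 [ 0.52045965  0.04244938]
 [ 0.71306133 -0.05660293]]
meter [0.69653356 0.09722822 0.04091995]
tape [ 0.4373262  -0.34464573  0.0277718 ]
scr [ 0.66532888 -0.25171845  0.0249982 ]
hsk [ 0.49273768 -0.16744594  0.11608327]
```

View pics/top.png

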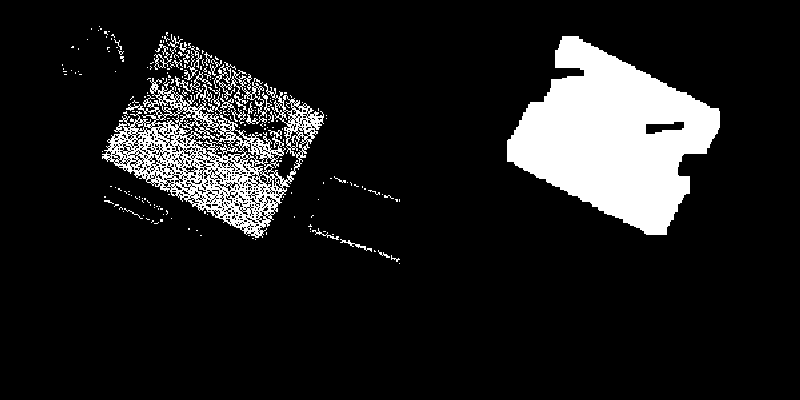

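The opened top-down mask gives a plate of 277 x 217 mm with its long side at about 27°. That puts the stand yaw at -27.2° and the origin near (0.544, -0.126). The handle and foot predicted from this agree with the depth points to about 1 cm. I'll go to the -y side of the foot with the fingers shut.

send_rows(targets=[{"translation": [0,0,-0.05],"rotation": [0,0,9],"claw": 0},{"translation": [0,0,-0.1],"rotation": [0,0,18],"claw": 0},{"translation": [-0.04,-0.04,-0.1],"rotation": [0,0,27],"claw": 0},{"translation": [-0.08,-0.08,-0.1],"rotation": [0,0,27],"claw": 0},{"translation": [-0.12,-0.12,-0.1],"rotation": [0,0,27],"claw": 0},{"translation": [-0.16,-0.16,-0.1],"rotation": [0,0,27],"claw": 0},{"translation": [-0.198,-0.202,-0.1],"rotation": [0,0,27],"claw": 0},{"translation": [-0.198,-0.202,-0.1],"rotation": [0,0,27],"claw": 0},{"translation": [-0.198,-0.202,-0.05],"rotation": [0,0,27],"claw": 0},{"translation": [-0.198,-0.202,0.004],"rotation": [0,0,27],"claw": 0},{"translation": [-0.198,-0.202,0.004],"rotation": [0,0,27],"claw": 0}])

```text
time: 1.48
position: [0.4696, -0.1957, 0.2474]
ee_rot: [-3.129, 0.001, 1.1]
wrist_force: [0.8, 1.0, 0.1]
width: 0.0008
```

```bash
python3 - <<'E'
from h import *
s=read_state();print(s["position"],s["ee_rot"],s["wrist_force"],s["width"])
c=capture("scene");np.savez("scene1.npz",**c)
d=capture("side")
a=cv2.resize(c["image"][160:340,120:320],(400,360));b=cv2.resize(d["image"][130:310,270:470],(400,360))
cv2.imwrite("pics/s1.png",np.hstack([a,b]))
E
```

```text
[ 0.46963921 -0.19568037  0.24741216] [-3.12880628e+00  6.66529648e-04  1.10028852e+00] [0.77639482 0.96861637 0.12890142] 0.0007918875478015784
```

View pics/s1.png

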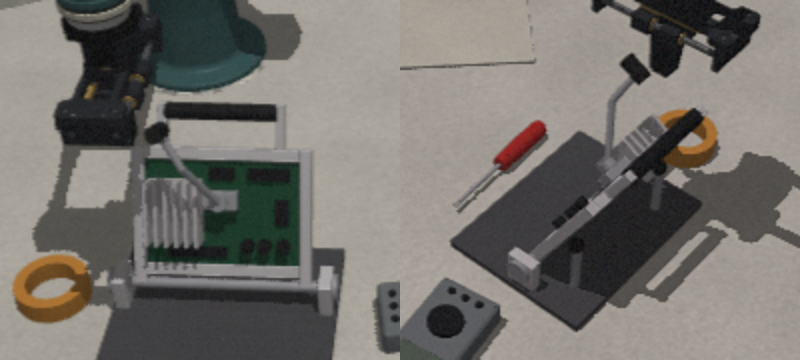

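The crop shows the frame still leaning and the foot at (157,132) left / (635,68) right. The shut fingers stand beside it on the -y side. I'll check their offset with depth and by projecting the TCP.

```bash
python3 - <<'E'
from h import *
xh=np.array([.889,-.457]);yh=np.array([.457,.889]);o=np.array([.544,-.126])
def st(p): return np.c_[(p[:,:2]-o)@xh,(p[:,:2]-o)@yh,p[:,2]]
c=dict(np.load("scene1.npz"));P=cloud(c);g=c["image"].max(-1)
K=c["camera_matrix"];Rm=R.from_euler('xyz',c["rotation"]).as_matrix()
for nm,w in dict(tcp=[.4696,-.1957,.2474],tip=[.4696,-.1957,.2284],footpred=[.495,-.160,.248]).items():
    q=Rm.T@(np.array(w)-c["xyz"]);print(nm,K[0,0]*q[0]/-q[2]+K[0,2],-K[1,1]*q[1]/-q[2]+K[1,2])
S=st(P.reshape(-1,3));v,u=np.mgrid[0:480,0:640];u=u.ravel();v=v.ravel();G=g.ravel()
k=(abs(S[:,0]+.02)<.06)&(S[:,2]>.225)&(S[:,2]<.3)&(S[:,1]>-.08)&(S[:,1]<-.03)&(G<70)
print("foot",k.sum(),np.percentile(S[k],[5,50,95],axis=0),u[k].mean(),v[k].mean())
k=(abs(S[:,0]+.03)<.08)&(S[:,2]>.21)&(S[:,2]<.3)&(S[:,1]>-.16)&(S[:,1]<-.075)
print("finger",k.sum(),np.percentile(S[k],[2,50,98],axis=0) if k.any() else 0)
E
```

```text
tcp 181.1298522954429 223.37680373903288
tip 182.57367095533263 230.1241564171448
footpred 200.1273315177926 225.37861934532913
foot 111 [[-0.03085303 -0.06354741  0.25027044]
 [-0.00569601 -0.0517745   0.26128241]
 [ 0.00039127 -0.04529907  0.2983362 ]] 197.04504504504504 224.87387387387386
finger 61 [[-0.04555161 -0.11909879  0.23117276]
 [-0.03637227 -0.08634311  0.24794336]
 [ 0.04973301 -0.0842651   0.29729007]]
```

send_rows(targets=[{"translation": [0.01,0.008,0],"rotation": [0,0,0],"claw": 0},{"translation": [0.025,0.008,0],"rotation": [0,0,0],"claw": 0},{"translation": [0.04,0.006,0],"rotation": [0,0,0],"claw": 0},{"translation": [0.055,0.004,0],"rotation": [0,0,0],"claw": 0},{"translation": [0.07,0.002,0],"rotation": [0,0,0],"claw": 0},{"translation": [0.085,0.0,0],"rotation": [0,0,0],"claw": 0},{"translation": [0.1,0,0],"rotation": [0,0,0],"claw": 0},{"translation": [0.11,0,0],"rotation": [0,0,0],"claw": 0},{"translation": [0.11,0,0],"rotation": [0,0,0],"claw": 0},{"translation": [0.11,0,-0.05],"rotation": [0,0,0],"claw": 0},{"translation": [0.11,0,-0.1],"rotation": [0,0,0],"claw": 0.5},{"translation": [0.11,0,-0.1],"rotation": [0,0,0],"claw": 0.5}])

```text
time: 3.08
position: [0.5254, -0.1006, 0.3588]
ee_rot: [3.134, -0.001, 1.1]
wrist_force: [-0.2, 0.6, -0.6]
width: 0.0182
```

```bash
python3 - <<'E'
from h import *
s=read_state();print(s["time"],s["position"],s["ee_rot"],s["wrist_force"],s["width"])
c=capture("scene");np.savez("scene2.npz",**c)
d=capture("side");np.savez("side2.npz",**d)
a=cv2.resize(c["image"][160:340,120:320],(400,360));b=cv2.resize(d["image"][130:310,270:470],(400,360))
cv2.imwrite("pics/s2.png",np.hstack([a,b]))
E
```

```text
3.075 [ 0.52541942 -0.10055226  0.35881093] [ 3.13413703e+00 -1.39361812e-03  1.09972331e+00] [-0.17533016  0.55515694 -0.62711426] 0.018219171150767238
```

View pics/s2.png

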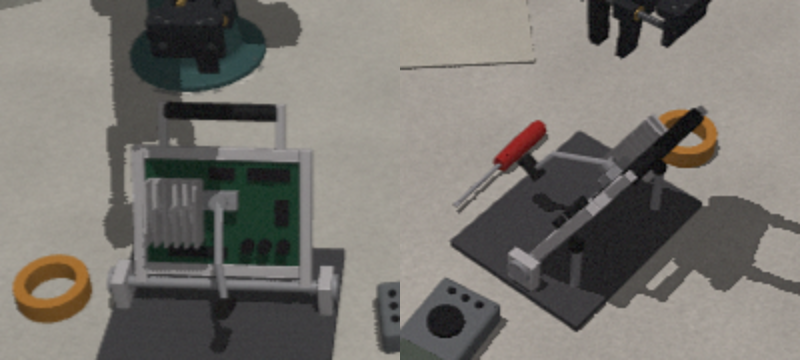

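The leg hangs down, with its foot at (222,305) in the left crop, and the frame still leans on its rests. Next I'll go over the handle and descend around it.

send_rows(targets=[{"translation": [0,-0.035,0],"rotation": [0,0,0],"claw": 0.5},{"translation": [-0.004,-0.071,0],"rotation": [0,0,0],"claw": 0.5},{"translation": [-0.004,-0.071,0.03],"rotation": [0,0,0],"claw": 0.5},{"translation": [-0.004,-0.071,0.06],"rotation": [0,0,0],"claw": 0.5},{"translation": [-0.004,-0.071,0.085],"rotation": [0,0,0],"claw": 0.5},{"translation": [-0.004,-0.071,0.11],"rotation": [0,0,0],"claw": 0.5},{"translation": [-0.004,-0.071,0.135],"rotation": [0,0,0],"claw": 0.5},{"translation": [-0.004,-0.071,0.135],"rotation": [0,0,0],"claw": 0.5}])

```text
time: 4.18
position: [0.4548, -0.0709, 0.2144]
ee_rot: [-3.132, 0.003, 1.1]
wrist_force: [-0.0, 0.5, -0.5]
width: 0.0445
```

```bash
python3 - <<'E'
from h import *
s=read_state();print(s["time"],s["position"],s["ee_rot"],s["wrist_force"],s["width"])
c=capture("scene");d=capture("side");w=capture("wrist")
a=cv2.resize(c["image"][160:340,120:320],(400,360));b=cv2.resize(d["image"][130:310,330:530],(400,360))
cv2.imwrite("pics/s3.png",np.hstack([a,b]))
E
```

```text
4.175 [ 0.45482812 -0.07085477  0.21443244] [-3.13233950e+00  2.93398492e-03  1.09954369e+00] [-0.01034509  0.54263723 -0.51624664] 0.04446269561231728
```

View pics/s3.png

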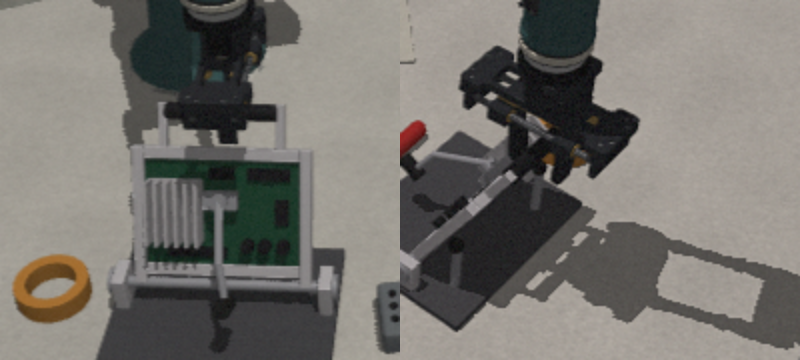

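The bar is between the fingers: one finger shows in front of it at (228,130), and there is no force. I'll rise 6 mm, shift 4 mm and close.

send_rows(targets=[{"translation": [0,0.004,-0.006],"rotation": [0,0,0],"claw": 0.5},{"translation": [0,0.004,-0.006],"rotation": [0,0,0],"claw": 0.3},{"translation": [0,0.004,-0.006],"rotation": [0,0,0],"claw": 0.1},{"translation": [0,0.004,-0.006],"rotation": [0,0,0],"claw": 0.0},{"translation": [0,0.004,-0.006],"rotation": [0,0,0],"claw": 0.0},{"translation": [0,0.004,-0.006],"rotation": [0,0,0],"claw": 0.0},{"translation": [0,0.004,-0.006],"rotation": [0,0,0],"claw": 0.0}])

```text
time: 5.2
position: [0.4614, -0.0731, 0.225]
ee_rot: [-3.14, 0.001, 1.1]
wrist_force: [-4.6, 2.2, 6.3]
width: 0.019
```

```bash
python3 - <<'E'
from h import *
s=read_state();p=s["position"];print(s["time"],p,s["ee_rot"],s["wrist_force"],s["width"])
xh=np.array([.889,-.457]);yh=np.array([.457,.889]);o=np.array([.544,-.126])
print("stand",(p[:2]-o)@xh,(p[:2]-o)@yh)
# handle centre from pre-grasp clouds
for n in("scene2","side2"):
    c=dict(np.load(n+".npz"));P=cloud(c).reshape(-1,3);g=c["image"].max(-1).ravel()
    S=np.c_[(P[:,:2]-o)@xh,(P[:,:2]-o)@yh,P[:,2]]
    k=(abs(S[:,0]+.099)<.03)&(abs(S[:,1])<.06)&(abs(S[:,2]-.222)<.03)&(g<60)
    q=S[k]; A=np.c_[2*q[:,[0,2]],np.ones(len(q))];
    print(n,k.sum(),q.mean(0),q.min(0),q.max(0),np.polyfit(q[:,1],q[:,0],1))
E
```

```text
5.2 [ 0.46137137 -0.0730876   0.22504127] [-3.13992171e+00  6.25717442e-04  1.09967695e+00] [-4.5984501   2.18110267  6.2740153 ] 0.01900992621924863
stand -0.09763781572047278 0.009277841267448588
scene2 431 [-0.09271133 -0.00036492  0.2270103 ] [-0.10386399 -0.05966567  0.21370316] [-0.08393376  0.05956257  0.23607112] [ 0.00507697 -0.09270948]
side2 363 [-0.10300272  0.00241641  0.22768934] [-0.11086053 -0.0599149   0.2158071 ] [-0.08986406  0.05934599  0.23437663] [ 0.01611485 -0.10304166]
```

send_rows(targets=[{"translation": [0,0.008,-0.004],"rotation": [0,0,0],"claw": 0},{"translation": [0,0.0156,-0.0074],"rotation": [0,0,0],"claw": 0},{"translation": [0,0.0236,-0.0106],"rotation": [0,0,0],"claw": 0},{"translation": [0,0.0316,-0.0135],"rotation": [0,0,0],"claw": 0},{"translation": [0,0.0396,-0.016],"rotation": [0,0,0],"claw": 0},{"translation": [0,0.0476,-0.018],"rotation": [0,0,0],"claw": 0},{"translation": [0,0.0556,-0.02],"rotation": [0,0,0],"claw": 0},{"translation": [0,0.0636,-0.0214],"rotation": [0,0,0],"claw": 0},{"translation": [0,0.0636,-0.0214],"rotation": [0,0,0],"claw": 0},{"translation": [0,0.0636,-0.0214],"rotation": [0,0,0],"claw": 0}])

```text
time: 6.45
position: [0.5173, -0.1022, 0.2449]
ee_rot: [-3.138, 0.002, 1.1]
wrist_force: [0.3, -5.2, -19.9]
width: 0.0183
```

```bash
python3 - <<'E'
from h import *
s=read_state();p=s["position"];print(s["time"],p,s["ee_rot"],s["wrist_force"],s["ft_torque"],s["width"])
xh=np.array([.889,-.457]);yh=np.array([.457,.889]);o=np.array([.544,-.126])
print("stand",(p[:2]-o)@xh,(p[:2]-o)@yh)
E
```

```text
6.45 [ 0.51727631 -0.10220072  0.24486899] [-3.13793393e+00  1.89579383e-03  1.09961866e+00] [  0.2739935   -5.21458017 -19.89149974] [-0.54931016  0.19466272 -0.02915758] 0.018318238684596765
stand -0.03463363487900702 0.008944831309155235
```

send_rows(targets=[{"translation": [0,0.007,0.0],"rotation": [0,0,0],"claw": 0},{"translation": [0,0.014,0.0],"rotation": [0,0,0],"claw": 0},{"translation": [0,0.021,-0.0005],"rotation": [0,0,0],"claw": 0},{"translation": [0,0.028,-0.001],"rotation": [0,0,0],"claw": 0},{"translation": [0,0.034,-0.001],"rotation": [0,0,0],"claw": 0},{"translation": [0,0.034,-0.001],"rotation": [0,0,0],"claw": 0},{"translation": [0,0.034,-0.001],"rotation": [0,0,0],"claw": 0},{"translation": [0,0.034,-0.001],"rotation": [0,0,0],"claw": 0}])

```text
time: 7.45
position: [0.5488, -0.1183, 0.2474]
ee_rot: [-3.141, 0.002, 1.1]
wrist_force: [-2.6, -4.7, -4.6]
width: 0.0183
```

```bash
python3 - <<'E'
from h import *
s=read_state();p=s["position"];print(s["time"],p,s["ee_rot"],s["wrist_force"],s["width"])
xh=np.array([.889,-.457]);yh=np.array([.457,.889]);o=np.array([.544,-.126])
print("stand",(p[:2]-o)@xh,(p[:2]-o)@yh)
c=capture("scene");d=capture("side")
a=cv2.resize(c["image"][160:340,120:320],(400,360));b=cv2.resize(d["image"][130:310,270:470],(400,360))
cv2.imwrite("pics/s4.png",np.hstack([a,b]))
# board plane (green) tilt, scene camera
P=cloud(c);hsv=cv2.cvtColor(c["image"],cv2.COLOR_BGR2HSV)
for nm,c in(("scene",c),):
    hsv=cv2.cvtColor(c["image"],cv2.COLOR_BGR2HSV);P=cloud(c)
    m=cv2.inRange(hsv,(45,90,20),(80,255,160))>0
    q=P[m];S=np.c_[(q[:,:2]-o)@xh,(q[:,:2]-o)@yh,q[:,2]]
    k=(abs(S[:,0])<.06)&(abs(S[:,1])<.1)&(S[:,2]>.05)&(S[:,2]<.22);S=S[k]
    for _ in range(8):
        f=np.linalg.lstsq(np.c_[S[:,1:],np.ones(len(S))],S[:,0],rcond=None)[0]
        r=S[:,0]-np.c_[S[:,1:],np.ones(len(S))]@f; S=S[abs(r)<max(.004,1.5*r.std())]
    print(nm,len(S),"dx/dy",f[0],"tilt dx/dz",f[1],"x at hinge",f[2]+.04*f[1],r.std())
E
```

```text
7.45 [ 0.54878314 -0.11827019  0.24742239] [-3.14113403e+00  1.67278096e-03  1.09956385e+00] [-2.5745595  -4.73437148 -4.5823291 ] 0.018311255393242905
stand 0.000719690628465768 0.009057697035094615
scene 889 dx/dy 0.0056282186084351035 tilt dx/dz 0.008282967163422856 x at hinge 0.0011284561160822251 0.0016639372759187656
```

View pics/s4.png

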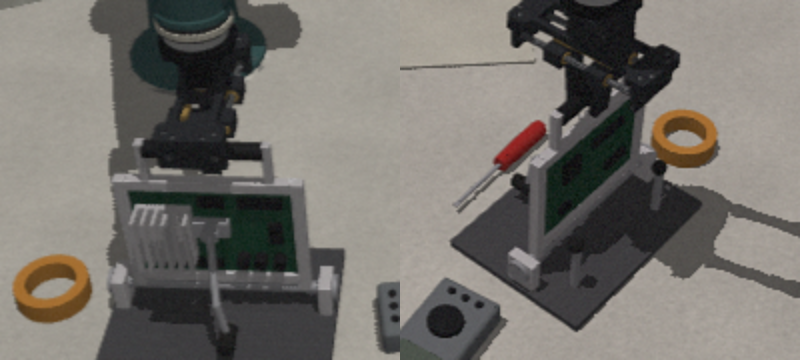

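The frame looks upright and gripped in both views, and the fitted board plane tilts only 0.008 rad. The leg is down with its foot at (228,338). I'll check the leg angle numerically and hold briefly.

send_rows(targets=[{"translation": [0,0,0],"rotation": [0,0,0],"claw": 0},{"translation": [0,0,0],"rotation": [0,0,0],"claw": 0},{"translation": [0,0,0],"rotation": [0,0,0],"claw": 0},{"translation": [0,0,0],"rotation": [0,0,0],"claw": 0}])

```text
time: 8.05
position: [0.5488, -0.1183, 0.2475]
ee_rot: [-3.141, 0.002, 1.1]
wrist_force: [-2.6, -4.0, -8.8]
width: 0.0185
```

```bash
python3 - <<'E'
from h import *
xh=np.array([.889,-.457]);yh=np.array([.457,.889]);o=np.array([.544,-.126])
c=capture("scene");P=cloud(c).reshape(-1,3);g=c["image"].max(-1).ravel()
S=np.c_[(P[:,:2]-o)@xh,(P[:,:2]-o)@yh,P[:,2]]
k=(S[:,0]>.05)&(S[:,0]<.1)&(abs(S[:,1])<.11)&(S[:,2]>.028)&(S[:,2]<.09)&(g<70)
q=S[k];print(k.sum(),np.percentile(q,[5,50,95],axis=0))
y,z=np.median(q[:,1]),np.median(q[:,2]);print("leg angle",.524+np.arctan2(y,z-.145))
s=read_state();print(s["time"],s["position"],s["wrist_force"],s["width"])
E
```

```text
80 [[0.07323905 0.00678164 0.04170564]
 [0.08708563 0.01845243 0.04868177]
 [0.0992478  0.02488069 0.06232738]]
leg angle 3.4763083742701357
8.1 [ 0.54881745 -0.11828016  0.24742095] [-2.53593483 -2.84702066 -8.58214548] 0.018061644082161793
```

```bash
python3 -c "
from plant import *
print(sign_off())"
```

```text
the job is handed in; nothing more can be done
None
```

I pushed the kick leg over centre with shut fingers while the frame leaned on its rests, and it dropped fully down. I then pinched the black handle from above, swung the frame upright along its arc, and handed the job in at about 8.1 s with the grip still on.

Last checks before handing in:
- **Frame tilt:** about 0.008 rad from the fitted board plane (limit 0.08).
- **Leg angle:** about 3.48 rad from the measured foot position (needs over 3.3).
- **Grip:** fingers shut to about 18 mm on the bar, TCP about 9 mm from the handle's middle, and wrist force below 10 N at rest. It reached about 20 N midway because my arc was slightly too high, so I lowered the rest of the swing.
- **Bystanders:** the tape roll and the parts of the meter and screwdriver visible in the last pictures look unmoved. I judged this by eye and did not measure it.

No check failed. The sign-off reported no verdict.

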